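Fit-check a trailer coupler on the tow ball

ROBOT

A 7-joint arm with a two-finger parallel gripper is mounted at the origin on the work surface. World frame = base frame: x ahead of the robot, y to its left, z up, the work surface at z = 0. Lengths are in m, angles in rad, forces in N, time in s.
With the tool pointing down it reaches from about 0.425 to 0.925 m from the base axis. Payload 6.8 kg.
Tool frame: the origin (TCP) lies midway between the tips of the shut fingers; the grasp point (between the pads) lies 19 mm behind it; z points along the fingers, y is the direction in which the jaws open and shut (so a half turn about z gives the same grasp; the last joint's range is limited). The gripper opens to 85 mm and grips with 20 to 120 N. Pads are 22 mm wide; open, the fingers measure 114 mm over their backs; the gripper's body (76 mm by 85 mm) begins 54 mm behind the grasp point. The pads swing forward as they close: fully open they stand 13 mm farther back than shut.
Start: joints at [-1.268, 0.477, 0.022, 1.555, -0.011, 1.109, -0.083], TCP at [0.27, 0.619, 0.231] pointing down, gripper open.
Joint ranges: [-2.96, 2.96], [-0.34, 2.1], [-1.41, 1.46], [0.24, 2.44], [-1.37, 4.51], [0.17, 1.92], [-2.96, 2.96]. Speed limits (rad/s): [2.39, 2.39, 3.14, 3.14, 3.14, 3.14, 3.14].

INTERFACE

Orientations are given as a unit quaternion [w, x, y, z].
In Python, from station import status, eyes, workorder gives the robot as it stands. The module is installed in compiled form; this text tells all that it offers.
- The arm moves only by the shell command python3 -m jog 'ROWS' [FORCE]. ROWS is text: rows parted by semicolons, each of 7 numbers parted by spaces: the shift along the tool's x, y, z in m, then the turn, a rotation vector about the tool's x, y, z in degrees, then the finger opening in m, from 0 to 0.0854. In form: dx dy dz rx ry rz jaw; .... A call has 1 to 5 rows; each row is the pose to reach, as a shift and turn from the pose commanded when the call began, along the tool's axes at that moment; what a row does not reach only later rows make up. A row lasts 1/10 s, in which the tool goes at most 50 mm and 8.59 degrees, less where a joint would pass 70% of its speed; a pose out of reach is approached as far as the arm can. A call with a gripper value outside its range is refused whole. The fingers move at their own pace and stop on an object; FORCE is the grip in N (left out, the last holds). Time passes only in rows, so rows that repeat a pose let the fingers close. It gives the time, the measured TCP pose, the force and the opening at its end, in the units of the state.
- status.get_obs(): the state, without advancing time (a new reading comes with each control period).
- eyes.read_camera(name): name is "side" or "top" or "wrist"; returns a dict with "image" (420x560x3 uint8, red, green, blue), "intrinsics" (3x3 intrinsics, pixels), "k1" (the pictures are not rectified: a ray, as slopes to the right and down, at radius r is drawn at 1 + k1 r^2 times it, then the intrinsics apply), "position" and "orientation" of the camera in the world. Camera axes: x right, y up, looking along -z (the intrinsics and any distortion apply to the point x, -y, -z); pixel columns grow to the right and rows downward; lengths in m; the calibration is good to about 2 mm. A picture is of the moment at which its call begins. There is no depth.
- workorder.hand_in(): hands the job in, once; it reports no verdict.
The state is a dict: "t": time; "q": joint angles; "joint_vel": joint speeds; "joint_torque": joint torques, N m; "eef_pos": TCP position; "tool_rot": TCP orientation; "contact_force": force on the tool from outside, world axes, zero at the start; "torque": the same for the moment, N m; "gripper_width": opening from 0.0 (shut) to 1.0 (fully open).
Only numpy, scipy, OpenCV 4.12 (cv2) and the standard library are available. Lean on these libraries where they do the work, as an engineer would, in place of code of your own. Each camera call takes 0.05 s, during which the arm holds its last target.

TASK

Fit-check the trailer coupler on the tow ball of the blue check stand: with the coupler standing on the bench raise its red lever right up, then lower it over the ball, nose to the ball end of the stand, and push it on against its friction linings until the ball is fully home in the socket and the shank lies level on the rubber rest, and last press the lever fully down to lock it. The ball is not always bolted in the middle of its slot, so feel your way on, never ram or drop the coupler on it or push harder than about 40 N; leave it locked, let go, and leave the grinding wheel, the tin and the wrench where they lie.

Things in the scene. Friction and masses are not known exactly. Their poses are not given: they have to be found in the camera images.
- coupler: loose trailer coupler, about 0.9 kg: pale cast head with a round dome, grey square-tube shank behind. Origin: under the socket, on the flat underside; x to the nose, z up. Head from x = -77 to +32 mm, dome top 65 high, flanks flat and 63 wide from x = -76 to +12; shank 42 wide, 40 high, to x = -160. Lift by the flanks beside the dome; centre of mass near x = -58
- socket (a point): centre of the coupler's socket, 34 mm above the underside, half-way up the dome; axes as the coupler's. A bore 52 mm wide, open downward, with a 45 degree seat above. Sprung friction linings left and right, 46 mm apart, grip the 50 mm ball over the last 10 mm: its own weight does not seat it, it takes a push of some 12 to 30 N. Fully home, this point is the centre of the ball
- lever (a joint): the coupler's lever, rad: 0 = fully down (locked, jaw under the ball), 0.65 = fully up (stop). Below about 0.4 the jaw closes the mouth to the ball. Stiff friction, about 0.22 N m, keeps it where it is left. Its axis runs along the coupler's y through (-40, 0, 44) mm in the coupler's frame; raised, the free end swings up and towards the nose
- lever_grip (a point): middle of the lever's red grip, a bar 45 mm long, 22 wide, 10 thick; with the lever at 0 it lies level at (-128, 0, 66) mm in the coupler's frame, 21 mm clear of the shank. x along the lever towards the pivot, z to its upper side. The grip ends 23 mm beyond this point
- stand: blue check stand, bolted down: base plate 235 x 110 x 10 mm; origin on the bench under the middle of the ball slot, x to the nose side, z up. It carries the steel tow ball (50 mm, on a 27 mm neck) and, 118 mm behind it (x = -118), a black rubber rest 90 mm wide, top 79 mm above the bench, on which the coupler's shank lies, nose along the stand's x
- ball_mark (a point): middle of the ball's slot, at the height of the ball's centre, 115 mm above the bench; axes as the stand's. The ball is bolted through an oversize slot: its centre is truly at this height but may be up to 5 mm off along the stand's x and up to 5 mm along its y; this offset is not measured
- wheel_center (a point): grinding wheel lying flat, 125 mm across, 16 thick; its centre. Leave alone
- tin_center (a point): green tin, 68 mm across, 50 high; its centre. Leave alone
- wrench: open-end wrench 180 mm long lying flat near the robot; origin at its middle, on the bench. Leave alone
Things that resemble listed ones, but are neither listed nor needed, are in the scene too. There is more than one size of the coupler; the one meant has the size given above.

How it is judged:
By the outcome, as a careful person would: the job done as asked, in the order asked, and still so for the second after the job is handed in, with the robot touching nothing.
It also fails if it takes over 72 s, if anything falls off the work surface, if the arm or the gripper's body presses on something with over 40 N, if the wrist force passes 120 N, or if a joint passes its speed limit or range.

## Working session

There is one attempt and no reset: what is moved stays moved. The work goes in short steps, Python scripts to look and compute and a shell command to move; the robot and the scene stay as the last step left them, time stands still between calls to the robot, and variables do not carry over. Pictures are saved under pics/ and viewed, and the job is handed in when it is done.

```bash
mkdir -p pics
cat > h.py <<'E'
import numpy as np, cv2
from scipy.spatial.transform import Rotation as R
from station import status, eyes
def rot(q): return R.from_quat([q[1],q[2],q[3],q[0]])
def snap(n,f=None):
    c=eyes.read_camera(n)
    if f: cv2.imwrite('pics/'+f+'.png',c['image'][:,:,::-1])
    return c
def ray(c,u,v):
    K=np.array(c['intrinsics']);x=(u-K[0,2])/K[0,0];y=(v-K[1,2])/K[1,1]
    d=np.hypot(x,y);r=d
    for _ in range(30): r=d/(1+c['k1']*r*r)
    s=r/d if d>0 else 1
    v=np.array([x*s,-y*s,-1]);return np.array(c['position']),rot(c['orientation']).apply(v)
def plane(c,u,v,z):
    o,d=ray(c,u,v);return o+d*(z-o[2])/d[2]
def proj(c,p):
    q=rot(c['orientation']).inv().apply(np.array(p)-np.array(c['position']))
    x,y=q[0]/-q[2],-q[1]/-q[2];k=1+c['k1']*(x*x+y*y);K=np.array(c['intrinsics'])
    return np.array([K[0,0]*x*k+K[0,2],K[1,1]*y*k+K[1,2]])
def tri(a,b):
    (o1,d1),(o2,d2)=a,b
    A=np.stack([d1,-d2],1);s=np.linalg.lstsq(A,o2-o1,rcond=None)[0]
    p,q=o1+s[0]*d1,o2+s[1]*d2;return (p+q)/2,np.linalg.norm(p-q)
E
python3 - <<'E'
from h import *
for n in ['side','top','wrist']:
    c=snap(n,n+'0');print(n,c['position'],c['orientation'],c['intrinsics'],c['k1'])
print(status.get_obs())
E
```

```text
side [ 0.45305978 -0.68967874  0.92337308] [ 0.92884449  0.37021636 -0.01084097 -0.00838093] [[474.7490621    0.         268.19426512]
 [  0.         474.7490621  202.17738212]
 [  0.           0.           1.        ]] -0.098707473575754
top [0.27219237 0.08985872 1.28720318] [-0.69675421 -0.06652293  0.04862817  0.71256128] [[546.15927464   0.         281.91616295]
 [  0.         546.15927464 208.8334836 ]
 [  0.           0.           1.        ]] -0.06150447907377391
wrist [0.19885221 0.64901959 0.37422232] [ 0.82689209 -0.12795853 -0.08315268  0.54125939] [[318.84008184   0.         274.58808019]
 [  0.         318.84008184 213.81977504]
 [  0.           0.           1.        ]] -0.02539046499794181
{'t': 0.15, 'q': array([-1.26810613,  0.4776308 ,  0.02236968,  1.55616717, -0.01152123,
        1.1093103 , -0.0830825 ]), 'joint_vel': array([-0.00085966, -0.00091106,  0.00011055, -0.00285835,  0.00059686,
        0.0023542 , -0.00165581]), 'joint_torque': array([ 2.15567532e-03, -5.96929336e+01,  1.60987493e+00, -2.81489110e+01,
        1.26768742e-02,  6.51513546e-03, -2.95654115e-07]), 'eef_pos': array([0.26938801, 0.61844096, 0.23055985]), 'tool_rot': array([-9.78706357e-05,  2.03951000e-01,  9.78980852e-01, -6.86735653e-04]), 'contact_force': array([-0.79454369,  0.2318376 ,  0.09902715]), 'torque': array([-0.00846287, -0.04643726,  0.01551927]), 'gripper_width': 1.0020298622228014}
```

View pics/side0.png

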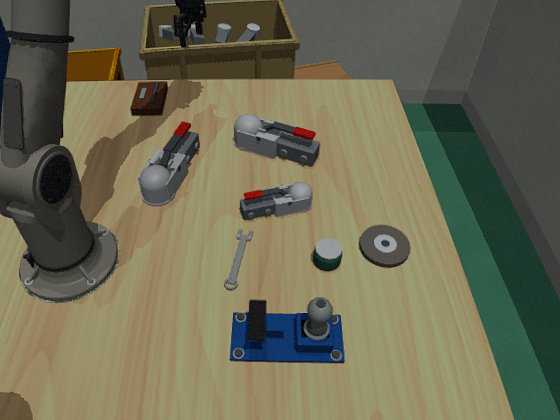

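View pics/top0.png

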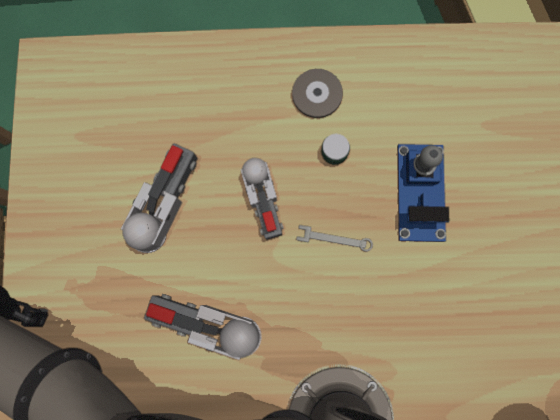

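View pics/wrist0.png

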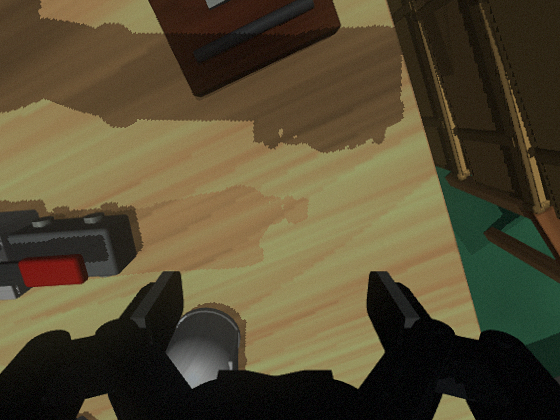

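Run:
```python
from h import *
t=cv2.imread('pics/top0.png');s=cv2.imread('pics/side0.png')
a=cv2.resize(t[140:260,220:390],None,fx=4,fy=4,interpolation=2)
cv2.imwrite('pics/c1.png',a)
cv2.imwrite('pics/c2.png',cv2.resize(s[170:290,220:390],None,fx=4,fy=4,interpolation=2))
cv2.imwrite('pics/c3.png',cv2.resize(t[130:255,380:470],None,fx=4.5,fy=4.5,interpolation=2))
cv2.imwrite('pics/c4.png',cv2.resize(s[285:370,220:355],None,fx=5,fy=5,interpolation=2))
```

```text
(no output)
```

View pics/c1.png

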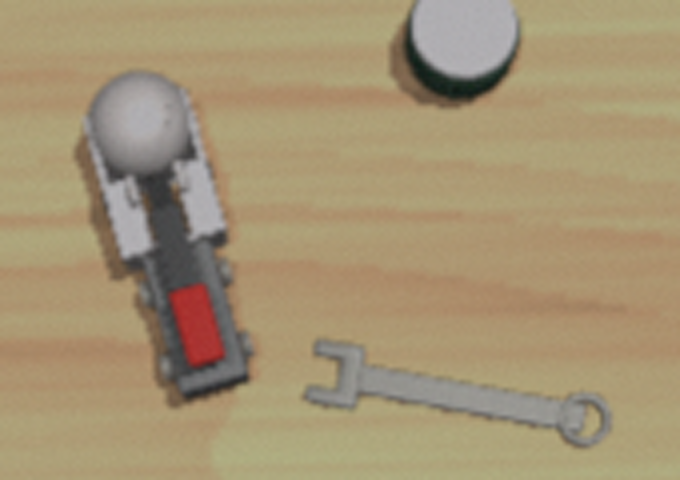

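View pics/c2.png

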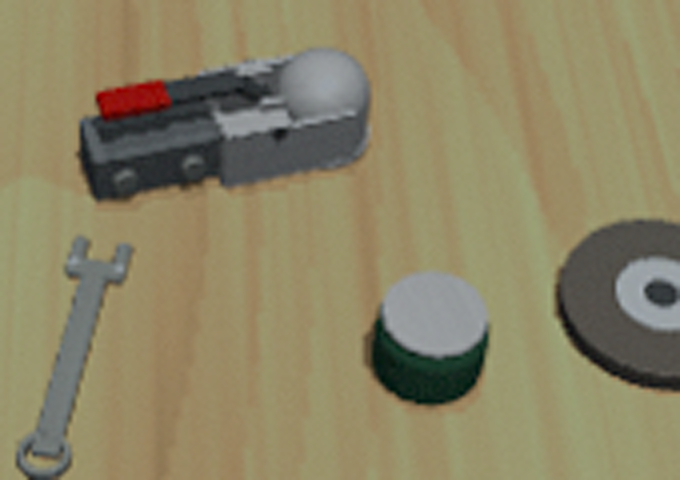

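View pics/c3.png

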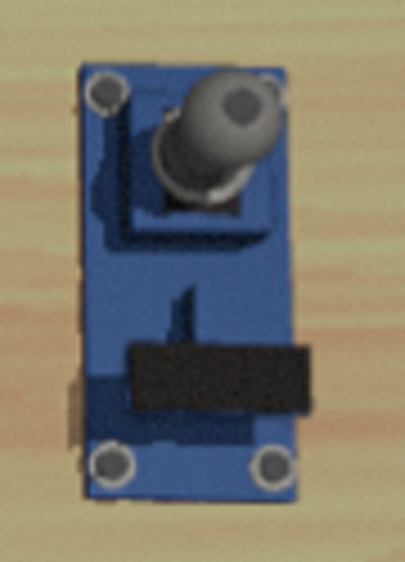

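View pics/c4.png

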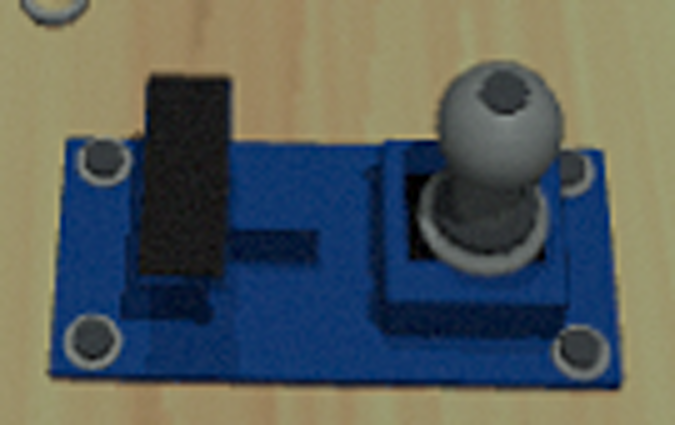

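Run:
```python
from h import *
T=snap('top');S=snap('side')
c1=lambda x,y:(x/4+220,y/4+140)
c2=lambda x,y:(x/4+220,y/4+170)
c3=lambda x,y:(x/4.5+380,y/4.5+130)
c4=lambda x,y:(x/5+220,y/5+285)
p=lambda *a:np.round(a,4)
# red grips, ellipse/contours
for n,c,(x0,x1,y0,y1) in [('T',T,(220,300,140,260)),('S',S,(220,340,170,230))]:
    im=c['image'].astype(int);m=((im[:,:,0]>120)&(im[:,:,1]<70)).astype(np.uint8)
    mm=np.zeros_like(m);mm[y0:y1,x0:x1]=m[y0:y1,x0:x1]
    ys,xs=np.nonzero(mm);print(n,'red',xs.mean(),ys.mean(),len(xs),cv2.minAreaRect(np.stack([xs,ys],1).astype(np.float32)))
    if n=='T':ra=ray(c,xs.mean(),ys.mean());print(plane(c,xs.mean(),ys.mean(),.071))
    else: print('grip tri',tri(ra,ray(c,xs.mean(),ys.mean())),plane(c,xs.mean(),ys.mean(),.071))
for nm,a,b,z in [('dome',c1(140,121),c2(324,92),.034),('ball',c3(230,119),c4(500,123),.115)]:
    print(nm,tri(ray(T,*a),ray(S,*b)),plane(T,*a,z),plane(S,*b,z))
print('plate T',[p(*plane(T,*c3(*q),z)) for q,z in [((80,65),.01),((283,65),.01),((297,500),.0),((88,498),.0)]])
print('bolts T',[p(*plane(T,*c3(*q),.015)) for q in [(106,92),(272,92),(274,467),(112,464)]])
print('bolts S',[p(*plane(S,*c4(*q),.015)) for q in [(103,160),(572,172),(580,350),(93,340)]])
print('plate S',[p(*plane(S,*c4(*q),.01)) for q in [(67,138),(605,150),(622,385),(50,377)]])
print('rest T',[p(*plane(T,*c3(*q),.079)) for q in [(130,343),(312,347),(310,412),(130,408)]])
print('rest S',[p(*plane(S,*c4(*q),.079)) for q in [(150,75),(230,77),(222,275),(138,272)]])
print('shank end T',[p(*plane(T,*c1(*q),.04)) for q in [(180,392),(247,372)]], 'head rear',[p(*plane(T,*c1(*q),.045)) for q in [(125,257),(222,235)]])
```

```text
T red 268.9491525423729 220.65536723163842 177 ((268.8868103027344, 220.60377502441406), (18.95575714111328, 9.3405179977417), 74.05460357666016)
[0.446386   0.14844606 0.071     ]
S red 252.86868686868686 193.75757575757575 99 ((252.67306518554688, 193.8654022216797), (5.88348388671875, 16.669872283935547), 78.69007110595703)
grip tri (array([0.44632013, 0.1484565 , 0.07012588]), np.float64(0.0003831006991168601)) [0.44614044 0.14753988 0.071     ]
dome (array([0.57168357, 0.18089817, 0.0385068 ]), np.float64(0.0005864888666389931)) [0.57246375 0.18118884 0.034     ] [0.57258151 0.1854344  0.034     ]
ball (array([ 0.57519836, -0.21347867,  0.11590448]), np.float64(0.0021526454587938474)) [ 0.57432852 -0.21378111  0.115     ] [ 0.57641461 -0.21267707  0.115     ]
plate T [array([ 0.6332, -0.1625,  0.01  ]), array([ 0.6305, -0.2715,  0.01  ]), array([ 0.3976, -0.2654,  0.    ]), array([ 0.4014, -0.1557,  0.    ])]
bolts T [array([ 0.6165, -0.1745,  0.015 ]), array([ 0.6144, -0.2631,  0.015 ]), array([ 0.4136, -0.2505,  0.015 ]), array([ 0.4173, -0.1663,  0.015 ])]
bolts S [array([ 0.4186, -0.169 ,  0.015 ]), array([ 0.6205, -0.1785,  0.015 ]), array([ 0.6145, -0.2608,  0.015 ]), array([ 0.4156, -0.2524,  0.015 ])]
plate S [array([ 0.4025, -0.1551,  0.01  ]), array([ 0.6372, -0.1652,  0.01  ]), array([ 0.6308, -0.2742,  0.01  ]), array([ 0.3982, -0.266 ,  0.01  ])]
rest T [array([ 0.4702, -0.1657,  0.079 ]), array([ 0.466 , -0.2563,  0.079 ]), array([ 0.4334, -0.253 ,  0.079 ]), array([ 0.4376, -0.1639,  0.079 ])]
rest S [array([ 0.4397, -0.1664,  0.079 ]), array([ 0.4726, -0.1678,  0.079 ]), array([ 0.4677, -0.2569,  0.079 ]), array([ 0.4352, -0.2551,  0.079 ])]
shank end T [array([0.4108, 0.1597, 0.04  ]), array([0.4215, 0.121 , 0.04  ])] head rear [array([0.4894, 0.19  , 0.045 ]), array([0.5009, 0.1337, 0.045 ])]
```

```bash
cat >> h.py <<'E'
C0=np.array([0.5718,0.181,0.0]);YAW=14.6
B0=np.array([0.5752,-0.2132,0.081]);SYAW=-2.4
def frame(o,yaw,p): return np.array(o)+R.from_euler('z',yaw,degrees=True).apply(p)
def toolrot(yaw,pitch=0):
    # tool y = +coupler y, tool x = -coupler x, z down; pitch about coupler y (deg, + raises like lever)
    b=R.from_matrix(np.array([[-1,0,0],[0,1,0],[0,0,-1]]).T)
    return R.from_euler('z',yaw,degrees=True)*R.from_euler('y',pitch,degrees=True)*b
def delta(P,Rt,o=None):
    o=o or status.get_obs()
    r=rot(o['tool_rot']);return np.round(r.inv().apply(np.array(P)-o['eef_pos']),4),np.round((r.inv()*Rt).as_rotvec(degrees=True),2)
def st():
    o=status.get_obs();print('t',o['t'],'p',np.round(o['eef_pos'],4),'F',np.round(o['contact_force'],1),'M',np.round(o['torque'],2),'w',round(o['gripper_width'],3))
E
python3 - <<'E'
from h import *
G=frame(C0,YAW,[-.128,0,.066]);print(G)
Rt=toolrot(YAW)
print(delta([G[0],G[1],.16],Rt),delta([G[0],G[1],.048],Rt))
E
```

```text
[0.44793323 0.14873512 0.066     ]
(array([-0.3513, -0.3594,  0.0712]), array([-5.000e-02, -1.000e-02, -3.814e+01])) (array([-0.3513, -0.3593,  0.1832]), array([-5.000e-02, -1.000e-02, -3.814e+01]))
```

```bash
python3 -m jog '-0.02 -0.02 0 0 0 -4 0.0854; -0.05 -0.05 0 0 0 -8 0.07; -0.08 -0.08 0 0 0 -14 0.06; -0.11 -0.115 0 0 0 -20 0.055; -0.14 -0.145 0 0 0 -26 0.05'; python3 -m jog '-0.03 -0.03 0 0 0 -3 0.05; -0.06 -0.06 0 0 0 -6 0.05; -0.09 -0.09 0 0 0 -9 0.05; -0.11 -0.11 0 0 0 -10 0.05; -0.12 -0.12 0 0 0 -12 0.05'
python3 - <<'E'
from h import *
G=frame(C0,YAW,[-.128,0,.066]);Rt=toolrot(YAW);st()
print(delta([G[0],G[1],.16],Rt),delta([G[0],G[1],.048],Rt))
E
```

```text
t: 0.75
eef_pos: [0.3403, 0.4278, 0.2312]
tool_rot: [0.0, -0.024, 1.0, -0.0]
contact_force: [0.7, 0.7, -0.3]
gripper_width: 0.587
t: 1.25
eef_pos: [0.4675, 0.3122, 0.2314]
tool_rot: [0.0, -0.124, 0.992, -0.0]
contact_force: [0.6, 0.4, -0.4]
gripper_width: 0.584
t 1.25 p [0.4675 0.3122 0.2314] F [ 0.6  0.4 -0.4] M [0.04 0.06 0.02] w 0.584
(array([ 0.0592, -0.1535,  0.0715]), array([-0.06,  0.04, -0.35])) (array([ 0.0593, -0.1534,  0.1835]), array([-0.06,  0.04, -0.35]))
```

```bash
python3 -m jog '0.015 -0.04 0.01 0 0 0 0.05; 0.03 -0.08 0.02 0 0 0 0.05; 0.045 -0.12 0.04 0 0 0 0.05; 0.055 -0.145 0.055 0 0 0 0.05; 0.059 -0.153 0.07 0 0 0 0.05'; python3 -m jog '0 0 0 0 0 0 0.05; 0 0 0 0 0 0 0.05'
python3 - <<'E'
from h import *
G=frame(C0,YAW,[-.128,0,.066]);Rt=toolrot(YAW);st()
print(delta([G[0],G[1],.16],Rt),delta([G[0],G[1],.048],Rt))
snap('wrist','w1')
E
```

```text
t: 1.75
eef_pos: [0.4456, 0.1487, 0.1607]
tool_rot: [-0.0, -0.124, 0.992, -0.001]
contact_force: [0.3, 0.3, 0.2]
gripper_width: 0.581
t: 1.95
eef_pos: [0.4464, 0.153, 0.1617]
tool_rot: [0.0, -0.126, 0.992, 0.0]
contact_force: [-0.5, -0.0, 0.7]
gripper_width: 0.585
t 1.95 p [0.4464 0.153  0.1617] F [-0.5 -0.   0.7] M [ 0.08  0.01 -0.01] w 0.585
(array([-0.0005, -0.0045,  0.0017]), array([ 0.02,  0.02, -0.12])) (array([-0.0004, -0.0046,  0.1137]), array([ 0.02,  0.02, -0.12]))
```

View pics/w1.png

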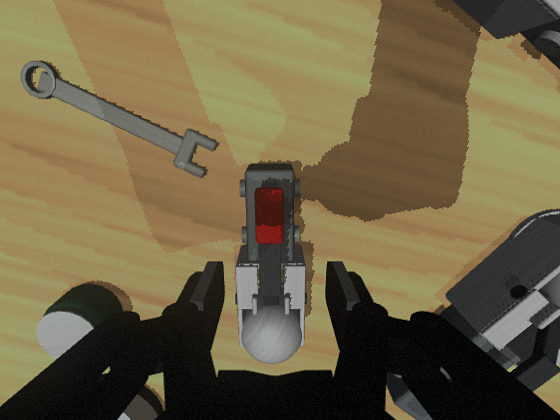

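Run:
```python
from h import *
c=snap('wrist');im=c['image'].astype(int)
m=(im[:,:,0]>70)&(im[:,:,1]<40)&(im[:,:,2]<40)
ys,xs=np.nonzero(m);print(xs.mean(),ys.mean(),len(xs));g=plane(c,xs.mean(),ys.mean(),.071);print(g)
d=[plane(c,u,v,.034) for u,v in [(272,332)]];print('dome',d)
pts=[plane(c,u,v,.04) for u,v in [(246,168),(294,168)]];print(pts)
Rt=toolrot(YAW);st();print(delta([g[0],g[1],.048],Rt))
```

```text
268.8944658944659 219.26898326898328 777
[0.44970596 0.14956729 0.071     ]
dome [array([0.57855956, 0.18467763, 0.034     ])]
[array([0.42085016, 0.12199603, 0.04      ]), array([0.41082161, 0.16089595, 0.04      ])]
t 2.05 p [0.4469 0.1538 0.1622] F [ 0.4 -0.6 -0.4] M [ 0.05 -0.   -0.04] w 0.588
(array([-0.0015, -0.0049,  0.1142]), array([ 0.04,  0.1 , -0.05]))
```

```bash
python3 -m jog '-0.001 -0.004 0.03 0 0 0 0.05; -0.001 -0.004 0.06 0 0 0 0.05; -0.001 -0.004 0.08 0 0 0 0.05; -0.001 -0.004 0.095 0 0 0 0.05; -0.001 -0.004 0.1 0 0 0 0.05'; python3 -m jog '0 0 0.006 0 0 0 0.05; 0 0 0.012 0 0 0 0.05; 0 0 0.012 0 0 0 0.05'
python3 - <<'E'
from h import *
G=frame(C0,YAW,[-.128,0,.066]);Rt=toolrot(YAW);st()
print(delta([G[0],G[1],.048],Rt))
snap('side','s1')
E
```

```text
t: 2.55
eef_pos: [0.4479, 0.1498, 0.0605]
tool_rot: [-0.001, -0.127, 0.992, -0.0]
contact_force: [0.5, -1.5, -0.3]
gripper_width: 0.586
t: 2.85
eef_pos: [0.4481, 0.149, 0.0492]
tool_rot: [-0.0, -0.126, 0.992, 0.0]
contact_force: [-0.1, 0.2, -0.4]
gripper_width: 0.585
t 2.85 p [0.4481 0.149  0.0492] F [-0.1  0.2 -0.4] M [-0.01  0.04 -0.01] w 0.585
(array([ 0.0003, -0.0002,  0.0012]), array([ 0.01,  0.  , -0.12]))
```

View pics/s1.png

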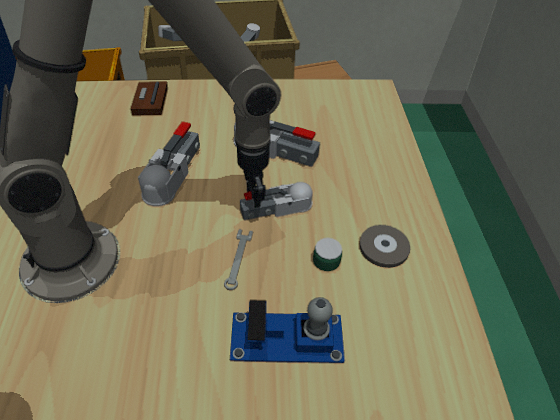

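Good; the fingers straddle the red grip (side view, about (252,195)). Close gently.

```bash
python3 -m jog '0 0 0 0 0 0 0.035; 0 0 0 0 0 0 0.028; 0 0 0 0 0 0 0.02; 0 0 0 0 0 0 0.015; 0 0 0 0 0 0 0.015' 25;  python3 - <<'E'
from h import *
st()
# arc path: coupler frame TCP relative to pivot, rotate
o=status.get_obs();p0=o['eef_pos'];r0=rot(o['tool_rot'])
piv=frame(C0,YAW,[-.040,0,.044]);ax=R.from_euler('z',YAW,degrees=True).apply([0,1,0])
for a in np.arange(4,45,4):
    for s in (1,):
        q=R.from_rotvec(ax*np.radians(a*s));P=piv+q.apply(p0-piv);print(a,delta(P,q*r0,o))
E
```

```text
t: 3.4
eef_pos: [0.4483, 0.149, 0.0496]
tool_rot: [0.0, -0.126, 0.992, 0.0]
contact_force: [-0.9, 0.3, 2.4]
gripper_width: 0.248
t 3.4 p [0.4483 0.149  0.0496] F [-0.9  0.3  2.4] M [0.09 0.03 0.15] w 0.248
4 (array([-0.0006,  0.    , -0.0061]), array([0.01, 4.  , 0.  ]))
8 (array([-0.0016,  0.    , -0.0121]), array([0.02, 8.  , 0.  ]))
12 (array([-0.0031,  0.    , -0.0181]), array([ 0.02, 12.  ,  0.  ]))
16 (array([-0.0049,  0.    , -0.0239]), array([ 0.03, 16.  ,  0.  ]))
20 (array([-0.0072,  0.    , -0.0296]), array([ 0.04, 20.  ,  0.  ]))
24 (array([-0.0099,  0.    , -0.0351]), array([5.0e-02, 2.4e+01, 1.0e-02]))
28 (array([-0.0129,  0.    , -0.0405]), array([6.0e-02, 2.8e+01, 1.0e-02]))
32 (array([-0.0163,  0.    , -0.0456]), array([6.0e-02, 3.2e+01, 1.0e-02]))
36 (array([-0.02  ,  0.0001, -0.0504]), array([7.0e-02, 3.6e+01, 1.0e-02]))
40 (array([-0.0241,  0.0001, -0.055 ]), array([8.e-02, 4.e+01, 1.e-02]))
44 (array([-0.0285,  0.0001, -0.0593]), array([9.0e-02, 4.4e+01, 1.0e-02]))
```

```bash
python3 -m jog '-0.0006 0 -0.0061 0 4 0 0.015; -0.0016 0 -0.0121 0 8 0 0.015; -0.0031 0 -0.0181 0 12 0 0.015; -0.0049 0 -0.0239 0 16 0 0.015; -0.0072 0 -0.0296 0 20 0 0.015';  python3 - <<'E'
from h import *
st()
snap('side','s2')
s=cv2.imread('pics/s2.png');cv2.imwrite('pics/s2c.png',cv2.resize(s[80:240,200:350],None,fx=4,fy=4,interpolation=2)[:600])
E
```

```text
t: 3.9
eef_pos: [0.4535, 0.1501, 0.079]
tool_rot: [-0.175, -0.124, 0.976, -0.022]
contact_force: [-2.8, -0.5, -0.1]
gripper_width: 0.252
t 3.9 p [0.4535 0.1501 0.079 ] F [-2.8 -0.5 -0.1] M [ 0.01 -0.05  0.06] w 0.252
```

View pics/s2c.png

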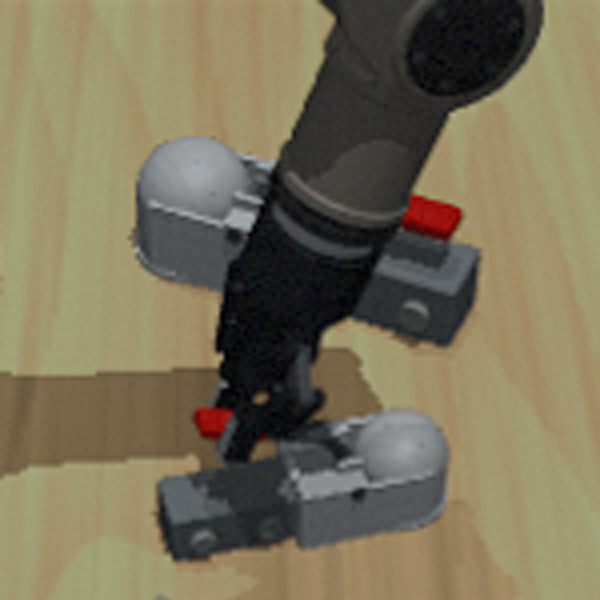

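```bash
python3 -m jog '-0.0006 0 -0.0061 0 4 0 0.015; -0.0016 0 -0.0121 0 8 0 0.015; -0.0031 0 -0.0181 0 12 0 0.015; -0.0049 0 -0.0239 0 16 0 0.015; -0.0058 0 -0.0267 0 18 0 0.015';python3 -m jog '0 0 0 0 0 0 0.015';  python3 - <<'E'
from h import *
st()
snap('side','s3')
s=cv2.imread('pics/s3.png');cv2.imwrite('pics/s3c.png',cv2.resize(s[80:240,200:350],None,fx=4,fy=4,interpolation=2)[:600])
E
```

```text
t: 4.45
eef_pos: [0.4682, 0.1539, 0.1017]
tool_rot: [-0.325, -0.119, 0.937, -0.041]
contact_force: [-5.7, -1.0, 1.6]
gripper_width: 0.252
t: 4.55
eef_pos: [0.4685, 0.1541, 0.101]
tool_rot: [-0.324, -0.119, 0.938, -0.041]
contact_force: [-2.5, 0.9, 1.6]
gripper_width: 0.249
t 4.55 p [0.4685 0.1541 0.101 ] F [-2.5  0.9  1.6] M [ 0.15 -0.22 -0.01] w 0.249
```

View pics/s3c.png

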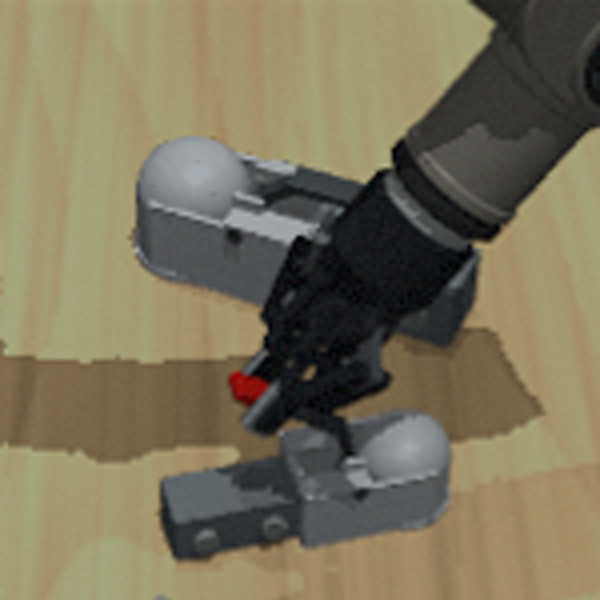

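```bash
python3 -m jog '-0.0003 0 -0.003 0 2 0 0.015; -0.0005 0 -0.005 0 3 0 0.015;-0.0005 0 -0.005 0 3 0 0.015';  python3 - <<'E'
from h import *
st()
E
```

```text
t: 4.9
eef_pos: [0.472, 0.155, 0.1055]
tool_rot: [-0.348, -0.118, 0.929, -0.044]
contact_force: [-5.3, -1.1, 0.9]
gripper_width: 0.251
t 4.9 p [0.472  0.155  0.1055] F [-5.3 -1.1  0.9] M [ 0.06  0.02 -0.03] w 0.251
```

```bash
python3 -m jog '0 0 0 0 0 0 0.025; 0 0 0 0 0 0 0.04; 0 0 0 0 0 0 0.05; 0 0 -0.02 0 0 0 0.05; 0 0 -0.05 0 0 0 0.06';  python3 -m jog '0 0 -0.03 0 -4 0 0.06; 0 0 -0.05 0 -10 0 0.08; 0 0 -0.05 0 -18 0 0.0854; 0 0 -0.05 0 -26 0 0.0854; 0 0 -0.05 0 -32 0 0.0854'
python3 - <<'E'
from h import *
st()
for n in ('side','top'):
  snap(n,n+'4')
s=cv2.imread('pics/side4.png');cv2.imwrite('pics/s4c.png',cv2.resize(s[80:240,200:350],None,fx=4,fy=4,interpolation=2)[:600])
s=cv2.imread('pics/top4.png');cv2.imwrite('pics/t4c.png',cv2.resize(s[140:260,220:390],None,fx=4,fy=4,interpolation=2)[:600])
E
```

```text
t: 5.4
eef_pos: [0.5036, 0.163, 0.1432]
tool_rot: [-0.348, -0.118, 0.929, -0.044]
contact_force: [0.7, 0.3, 0.2]
gripper_width: 0.7
t: 5.9
eef_pos: [0.5367, 0.1716, 0.1825]
tool_rot: [-0.074, -0.125, 0.989, -0.009]
contact_force: [-0.8, 0.1, 0.3]
gripper_width: 0.997
t 5.9 p [0.5367 0.1716 0.1825] F [-0.8  0.1  0.3] M [ 0.07 -0.16 -0.04] w 0.997
```

View pics/s4c.png

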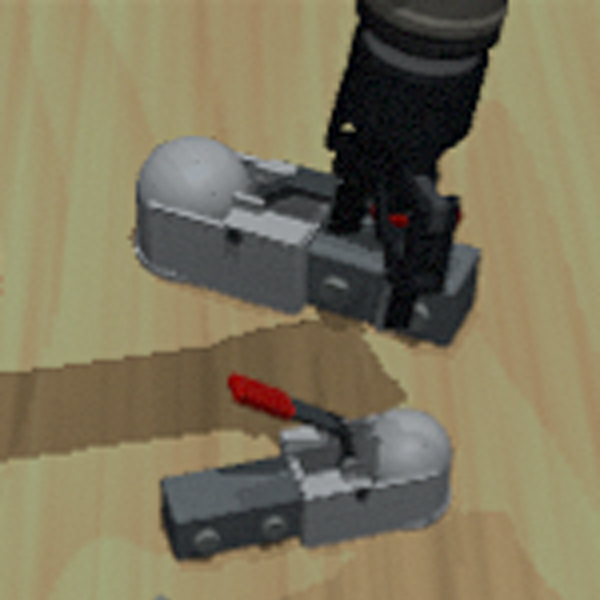

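View pics/t4c.png

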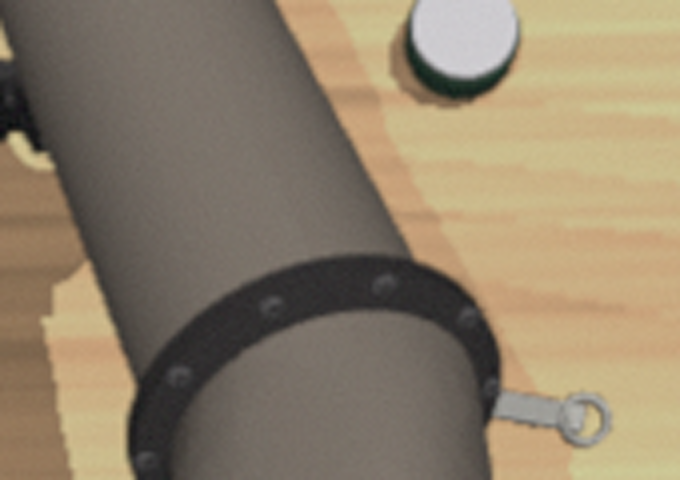

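Run:
```python
from h import *
S=snap('side');W=snap('wrist','w5')
im=S['image'].astype(int);m=np.zeros((420,560),bool);m[165:190,250:280]=((im[:,:,0]>110)&(im[:,:,1]<70))[165:190,250:280]
ys,xs=np.nonzero(m);print(xs.mean(),ys.mean(),len(xs))
for a in (0,30,37.2):
  t=np.radians(a);x,z=-.088,.022
  p=frame(C0,YAW,[-.04+x*np.cos(t)+z*np.sin(t),0,.044-x*np.sin(t)+z*np.cos(t)]);print(a,p,proj(S,p),proj(W,p))
print(proj(W,C0+[0,0,.034]),proj(S,C0+[0,0,.034]))
```

```text
264.6125 177.7375 80
0 [0.44793323 0.14873512 0.066     ] [253.59699602 194.8024761 ] [274.81651686 121.04080552]
30 [0.46998709 0.15447972 0.10705256] [262.37963378 181.46470499] [274.97569617 146.20894021]
37.2 [0.47813209 0.15660134 0.11472838] [265.6884469 178.6033253] [275.02999477 158.03713058]
[275.19228621 260.08528981] [300.82378246 194.20399377]
```

View pics/w5.png

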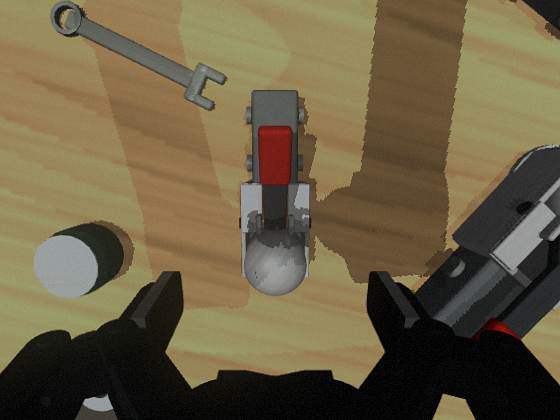

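Run:
```python
from h import *
st();print(status.get_obs()['q'].round(3))
Rt=toolrot(YAW,20)
print(delta(frame(C0,YAW,[-.022,0,.11]),Rt))
```

```text
t 6.1 p [0.5361 0.1715 0.1819] F [ 0.6 -0.  -0.5] M [ 0.06 -0.21 -0.06] w 0.996
[-0.469  0.431  0.082  1.764 -0.063  1.104  1.465]
(array([-0.026 ,  0.0002,  0.0686]), array([ 0.05, 10.99, -0.12]))
```

```bash
python3 -m jog '-0.008 0 0.02 0 4 0 0.0854; -0.017 0 0.04 0 8 0 0.0854; -0.026 0 0.06 0 11 0 0.0854; -0.026 0 0.068 0 11 0 0.0854; -0.026 0 0.068 0 11 0 0.0854'
python3 - <<'E'
from h import *
st()
Rt=toolrot(YAW,20)
print(delta(frame(C0,YAW,[-.022,0,.009]),Rt))
W=snap('wrist','w6')
E
```

```text
t: 6.6
eef_pos: [0.5502, 0.1749, 0.1077]
tool_rot: [-0.174, -0.124, 0.977, -0.022]
contact_force: [-0.1, 0.1, 0.9]
gripper_width: 1.004
t 6.6 p [0.5502 0.1749 0.1077] F [-0.1  0.1  0.9] M [ 0.08 -0.33 -0.01] w 1.004
(array([-0.0345,  0.0005,  0.0924]), array([ 0.02, -0.21, -0.15]))
```

View pics/w6.png

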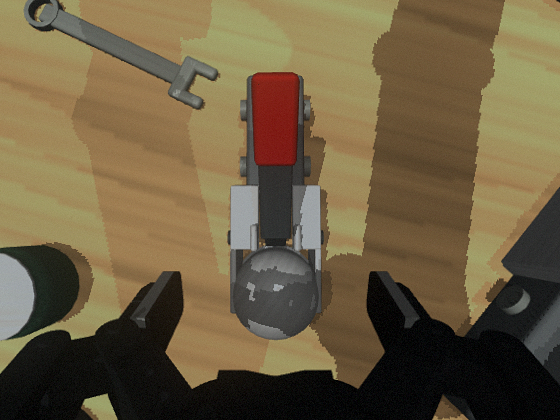

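```bash
python3 -m jog '-0.009 0 0.025 0 0 0 0.0854; -0.018 0 0.05 0 0 0 0.0854; -0.026 0 0.07 0 0 0 0.0854; -0.032 0 0.085 0 0 0 0.0854; -0.0345 0 0.092 0 0 0 0.0854'; python3 -m jog '0 0 0 0 0 0 0.0854; 0 0 0 0 0 0 0.0854'
python3 - <<'E'
from h import *
st()
Rt=toolrot(YAW,20)
print(delta(frame(C0,YAW,[-.022,0,.009]),Rt))
snap('side','s7')
s=cv2.imread('pics/s7.png');cv2.imwrite('pics/s7c.png',cv2.resize(s[80:240,200:350],None,fx=4,fy=4,interpolation=2)[:600])
E
```

```text
t: 7.15
eef_pos: [0.5514, 0.1754, 0.0114]
tool_rot: [-0.172, -0.124, 0.977, -0.022]
contact_force: [-0.8, -0.1, 0.8]
gripper_width: 0.998
t: 7.35
eef_pos: [0.5523, 0.1756, 0.0126]
tool_rot: [-0.172, -0.124, 0.977, -0.022]
contact_force: [-0.4, 0.0, 0.7]
gripper_width: 0.999
t 7.35 p [0.5523 0.1756 0.0126] F [-0.4  0.   0.7] M [ 0.05 -0.36  0.02] w 0.999
(array([0.0004, 0.0003, 0.004 ]), array([ 0.06,  0.09, -0.13]))
```

View pics/s7c.png

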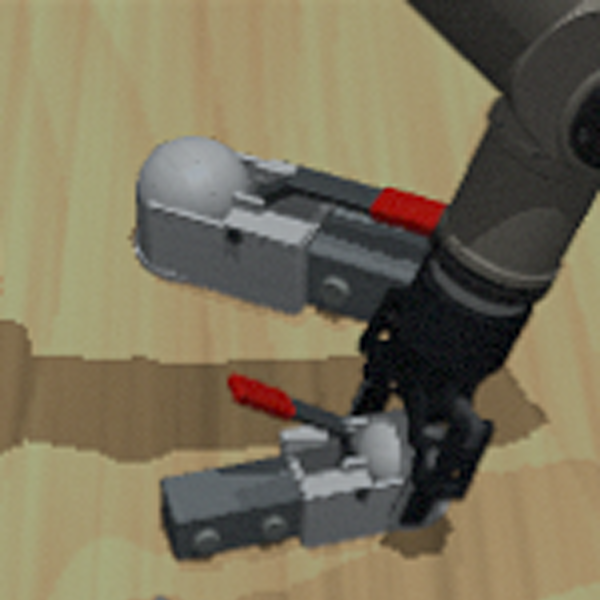

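Run:
```python
from h import *
S=snap('side')
o=status.get_obs();r=rot(o['tool_rot'])
for d in [(-.011,-.0427,-.013),(.011,-.0427,-.013),(-.011,-.0427,-.04),(.011,-.0427,-.04),(0,0,0)]:
    p=o['eef_pos']+r.apply(d); u=proj(S,p);print(d,p.round(3),((u-[200,80])*4).round())
print(((proj(S,frame(C0,YAW,[0,0,.034]))-[200,80])*4).round())
```

```text
(-0.011, -0.0427, -0.013) [0.577 0.138 0.021] [415. 518.]
(0.011, -0.0427, -0.013) [0.557 0.133 0.029] [386. 516.]
(-0.011, -0.0427, -0.04) [0.586 0.14  0.047] [432. 488.]
(0.011, -0.0427, -0.04) [0.566 0.135 0.054] [402. 486.]
(0, 0, 0) [0.552 0.176 0.013] [373. 485.]
[403. 457.]
```

```bash
python3 -m jog '0 0 0.002 0 0 0 0.08; 0 0 0.003 0 0 0 0.074; 0 0 0.003 0 0 0 0.069; 0 0 0.003 0 0 0 0.065; 0 0 0.003 0 0 0 0.06' 60; python3 -m jog '0 0 0 0 0 0 0.055; 0 0 0 0 0 0 0.055; 0 0 0 0 0 0 0.055' 110
python3 - <<'E'
from h import *
st()
E
```

```text
t: 7.95
eef_pos: [0.5508, 0.1755, 0.0091]
tool_rot: [-0.172, -0.124, 0.977, -0.022]
contact_force: [-0.9, 0.6, 2.3]
gripper_width: 0.73
t: 8.25
eef_pos: [0.551, 0.1755, 0.0092]
tool_rot: [-0.172, -0.124, 0.977, -0.022]
contact_force: [0.9, 1.5, 4.3]
gripper_width: 0.726
t 8.25 p [0.551  0.1755 0.0092] F [0.9 1.5 4.3] M [ 0.05 -0.03 -0.1 ] w 0.726
```

```bash
python3 -m jog '0.001 0 -0.003 0 0 0 0.055; 0.0025 0 -0.0065 0 0 0 0.055; 0.005 0 -0.013 0 0 0 0.055; 0.009 0 -0.024 0 0 0 0.055; 0.014 0 -0.037 0 0 0 0.055' 120
python3 - <<'E'
from h import *
st()
snap('side','s8')
s=cv2.imread('pics/s8.png');cv2.imwrite('pics/s8c.png',cv2.resize(s[80:240,200:350],None,fx=4,fy=4,interpolation=2)[:600])
E
```

```text
t: 8.75
eef_pos: [0.5497, 0.1749, 0.0489]
tool_rot: [-0.173, -0.124, 0.977, -0.022]
contact_force: [-0.2, -0.5, -7.2]
gripper_width: 0.721
t 8.75 p [0.5497 0.1749 0.0489] F [-0.2 -0.5 -7.2] M [ 0.3  -1.15  0.  ] w 0.721
```

View pics/s8c.png

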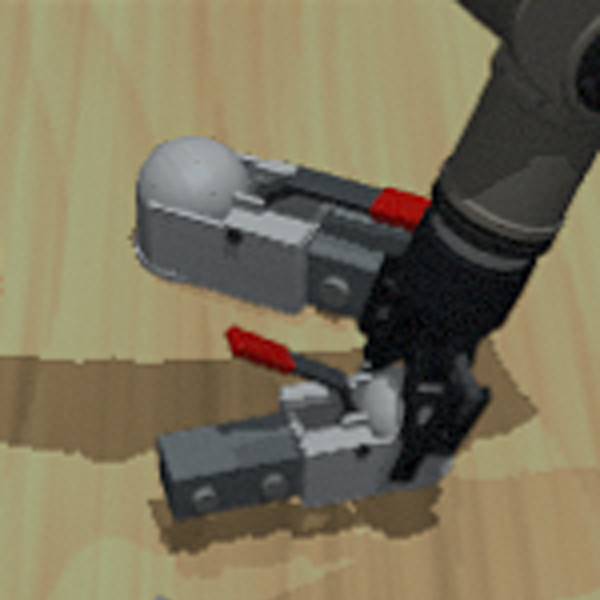

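```bash
python3 -m jog '0.007 0 -0.019 0 0 0 0.055; 0.017 0 -0.047 0 0 0 0.055; 0.028 0 -0.075 0 0 0 0.055; 0.037 0 -0.103 0 0 0 0.055; 0.044 0 -0.118 0 0 0 0.055'
python3 - <<'E'
from h import *
st()
print(delta(frame(B0,SYAW,[-.022,0,.175-.081]),toolrot(SYAW,20)))
E
```

```text
t: 9.3
eef_pos: [0.5504, 0.1751, 0.1774]
tool_rot: [-0.17, -0.124, 0.977, -0.021]
contact_force: [-0.1, 0.5, -7.7]
gripper_width: 0.72
t 9.3 p [0.5504 0.1751 0.1774] F [-0.1  0.5 -7.7] M [ 0.3  -1.22  0.03] w 0.72
(array([ 0.0876, -0.3759,  0.0338]), array([-5.7 ,  0.25, 15.86]))
```

```bash
python3 -m jog '0.003 -0.012 0.001 -0.2 0 0.5 0.055; 0.008 -0.035 0.003 -0.5 0 1.5 0.055; 0.015 -0.063 0.006 -1 0 2.7 0.055; 0.022 -0.093 0.009 -1.5 0 4 0.055; 0.03 -0.127 0.012 -2 0 5.4 0.055'
python3 - <<'E'
from h import *
st()
print(delta(frame(B0,SYAW,[-.022,0,.175-.081]),toolrot(SYAW,20)))
E
```

```text
t: 9.8
eef_pos: [0.5479, 0.0404, 0.1713]
tool_rot: [-0.175, -0.073, 0.982, -0.013]
contact_force: [0.1, -0.3, -8.2]
gripper_width: 0.721
t 9.8 p [0.5479 0.0404 0.1713] F [ 0.1 -0.3 -8.2] M [ 0.11 -1.32  0.05] w 0.721
(array([ 0.0315, -0.2507,  0.0078]), array([-3.78, -0.21, 10.27]))
```

```bash
python3 -m jog '0.004 -0.033 0 -0.5 0 1.3 0.055; 0.008 -0.067 0.001 -1 0 2.7 0.055; 0.012 -0.1 0.002 -1.5 0 4 0.055; 0.016 -0.13 0.003 -2 0 5.3 0.055; 0.019 -0.15 0.004 -2.2 0 6.2 0.055' ; python3 -m jog '0 0 0 0 0 0 0.055; 0 0 0 0 0 0 0.055';  python3 - <<'E'
from h import *
st()
print(delta(frame(B0,SYAW,[-.022,0,.175-.081]),toolrot(SYAW,20)))
E
```

```text
t: 10.3
eef_pos: [0.5508, -0.113, 0.1744]
tool_rot: [-0.175, -0.015, 0.984, -0.004]
contact_force: [1.1, 0.2, -7.7]
gripper_width: 0.723
t: 10.5
eef_pos: [0.5522, -0.1081, 0.1749]
tool_rot: [-0.175, -0.017, 0.984, -0.003]
contact_force: [0.5, 0.5, -8.2]
gripper_width: 0.722
t 10.5 p [ 0.5522 -0.1081  0.1749] F [ 0.5  0.5 -8.2] M [ 0.16 -1.22 -0.04] w 0.722
(array([ 0.0025, -0.1041,  0.0008]), array([-1.5 , -0.12,  4.14]))
```

```bash
python3 -m jog '0 -0.025 0 -0.3 0 1 0.055; 0.001 -0.055 0 -0.8 0 2.2 0.055; 0.002 -0.08 0 -1.1 0 3.2 0.055; 0.0025 -0.095 0 -1.4 0 3.8 0.055; 0.0025 -0.104 0 -1.5 0 4.1 0.055' ; python3 -m jog '0 0 0 0 0 0 0.055; 0 0 0 0 0 0 0.055;0 0 0 0 0 0 0.055';  python3 - <<'E'
from h import *
st()
print(delta(frame(B0,SYAW,[-.022,0,.175-.081]),toolrot(SYAW,20)))
for n in ('side','top'):snap(n,n+'9')
s=cv2.imread('pics/side9.png');cv2.imwrite('pics/s9c.png',cv2.resize(s[220:370,210:360],None,fx=4,fy=4,interpolation=2)[:600])
s=cv2.imread('pics/top9.png');cv2.imwrite('pics/t9c.png',cv2.resize(s[110:260,360:510],None,fx=4,fy=4,interpolation=2)[:600])
E
```

```text
t: 11.0
eef_pos: [0.5545, -0.2117, 0.1764]
tool_rot: [-0.174, 0.02, 0.985, 0.004]
contact_force: [-0.1, 0.6, -7.3]
gripper_width: 0.724
t: 11.3
eef_pos: [0.5552, -0.2093, 0.1766]
tool_rot: [-0.174, 0.018, 0.985, 0.004]
contact_force: [0.3, 0.3, -7.3]
gripper_width: 0.725
t 11.3 p [ 0.5552 -0.2093  0.1766] F [ 0.3  0.3 -7.3] M [-0.07 -1.2   0.05] w 0.725
(array([ 0.0012, -0.0031,  0.0022]), array([-0.03, -0.01,  0.32]))
```

View pics/s9c.png

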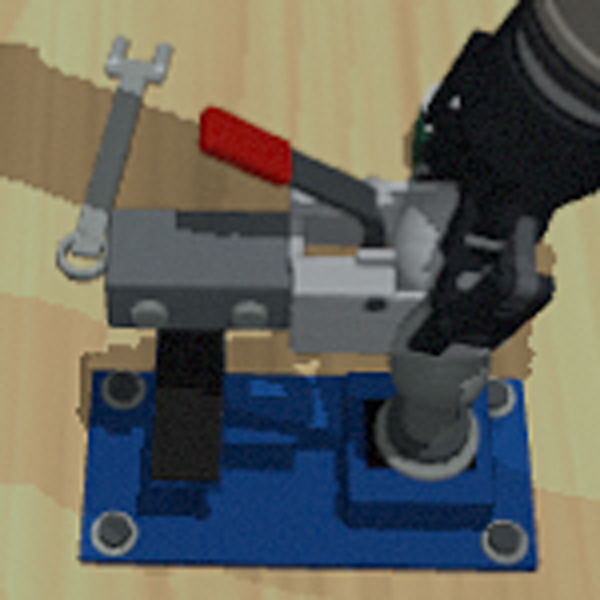

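View pics/t9c.png

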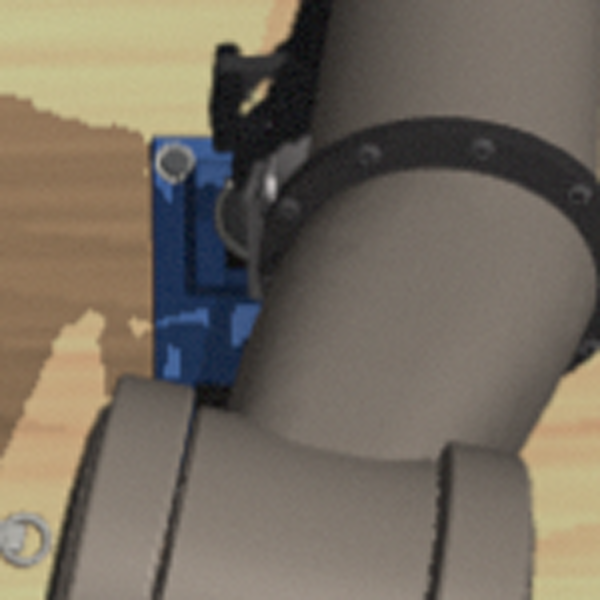

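```bash
cat >> h.py <<'E'
# coupler pose rel tool, from grasp
TG=(np.array([.551,.1755,.0092]),rot([-.172,-.124,.977,-.022]))
def coup():
    o=status.get_obs();r=rot(o['tool_rot'])
    rc=TG[1].inv()*R.from_euler('z',YAW,degrees=True)
    return o['eef_pos']+r.apply(TG[1].inv().apply(C0-TG[0])), r*rc
E
python3 - <<'E'
from h import *
S=snap('side');p,rc=coup();print(p,rc.as_euler('zyx',degrees=True))
f=lambda q:((proj(S,p+rc.apply(np.array(q)/1000))-[210,220])*4).round()
for q in [(-160,-21,0),(-160,-21,40),(-77,-31.5,0),(-160,21,40)]: print(q,f(q))
print('ball',proj(S,[B0[0],B0[1],.115]))
# same features on bench before: crop s7c
g=lambda q:((proj(S,frame(C0,YAW,np.array(q)/1000))-[200,80])*4).round()
for q in [(-160,-21,0),(-160,-21,40),(-77,-31.5,0),(-160,21,40)]: print(q,g(q))
E
```

```text
[ 0.57653909 -0.21092786  0.1675889 ] [-2.01927782  0.02484689  0.04527454]
(-160, -21, 0) [105. 330.]
(-160, -21, 40) [102. 282.]
(-77, -31.5, 0) [286. 353.]
(-160, 21, 40) [107. 204.]
ball [319.40430808 309.84612016]
(-160, -21, 0) [176. 562.]
(-160, -21, 40) [174. 521.]
(-77, -31.5, 0) [303. 549.]
(-160, 21, 40) [158. 474.]
```

```bash
python3 -m jog '0.0003 -0.001 0 0 0 0.3 0.055; 0.001 -0.0025 0 0 0 0.3 0.055; -0.002 -0.0025 0.009 0 0 0.3 0.055; -0.006 -0.0025 0.019 0 0 0.3 0.055; -0.0095 -0.0025 0.029 0 0 0.3 0.055' ; python3 -m jog '0 0 0 0 0 0 0.055; 0 0 0 0 0 0 0.055';  python3 - <<'E'
from h import *
st();p,rc=coup();print(p,rc.as_euler('zyx',degrees=True))
E
```

```text
t: 11.95
eef_pos: [0.5534, -0.2137, 0.145]
tool_rot: [-0.174, 0.022, 0.985, 0.003]
contact_force: [0.8, 0.3, -7.1]
gripper_width: 0.721
t: 12.15
eef_pos: [0.5534, -0.2138, 0.1457]
tool_rot: [-0.174, 0.022, 0.984, 0.003]
contact_force: [-0.2, -1.2, -6.9]
gripper_width: 0.726
t 12.15 p [ 0.5534 -0.2138  0.1457] F [-0.2 -1.2 -6.9] M [-0.04 -1.17 -0.02] w 0.726
[ 0.57483335 -0.2146047   0.13645812] [-2.38948436  0.11166649 -0.07983071]
```

```bash
python3 -m jog '0 0.001 0 0 0 0 0.055; -0.0014 0.001 0.0038 0 0 0 0.055; -0.0027 0.001 0.0075 0 0 0 0.055; -0.0041 0.001 0.0113 0 0 0 0.055; -0.0055 0.001 0.015 0 0 0 0.055'
python3 - <<'E'
from h import *
st();p,rc=coup();print(p,rc.as_euler('zyx',degrees=True))
snap('side','s10')
s=cv2.imread('pics/s10.png');cv2.imwrite('pics/s10c.png',cv2.resize(s[220:370,210:360],None,fx=4,fy=4,interpolation=2)[:600])
E
```

```text
t: 12.65
eef_pos: [0.5537, -0.2129, 0.1299]
tool_rot: [-0.174, 0.022, 0.985, 0.003]
contact_force: [-1.0, 0.8, -8.1]
gripper_width: 0.722
t 12.65 p [ 0.5537 -0.2129  0.1299] F [-1.   0.8 -8.1] M [-0.02 -1.2  -0.04] w 0.722
[ 0.57516908 -0.21372069  0.12071253] [-2.39496793  0.04327886 -0.09070361]
```

View pics/s10c.png

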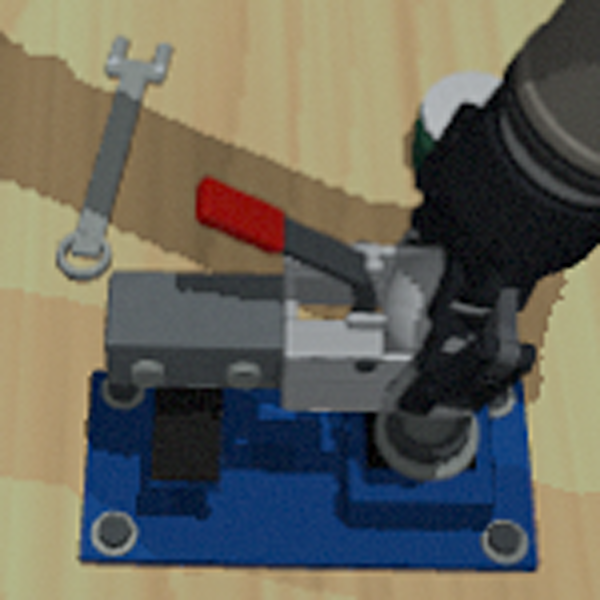

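```bash
for i in 1 2; do python3 -m jog '-0.0007 0 0.0019 0 0 0 0.055; -0.0014 0 0.0038 0 0 0 0.055' ; done
```

```text
t: 12.9
eef_pos: [0.5539, -0.213, 0.1262]
tool_rot: [-0.174, 0.022, 0.985, 0.003]
contact_force: [-0.4, -0.1, -8.0]
gripper_width: 0.72
t: 13.1
eef_pos: [0.5539, -0.2129, 0.1222]
tool_rot: [-0.174, 0.022, 0.985, 0.003]
contact_force: [-0.2, 0.9, -7.3]
gripper_width: 0.721
```

```bash
python3 -c "
from h import *
st();print(coup()[0])"
```

```text
t 13.1 p [ 0.5539 -0.2129  0.1222] F [-0.2  0.9 -7.3] M [-0.02 -1.21  0.01] w 0.721
[ 0.57537317 -0.21375184  0.11294405]
```

```bash
for i in 1 2 3; do python3 -m jog '-0.0007 0 0.0019 0 0 0 0.055; -0.0014 0 0.0038 0 0 0 0.055' |grep -E "eef|force"; done;python3 -c "
from h import *
st();print(coup()[0])"
```

```text
eef_pos: [0.5539, -0.2129, 0.1181]
contact_force: [0.7, -0.7, -7.6]
eef_pos: [0.5538, -0.2129, 0.114]
contact_force: [-0.2, 0.2, -6.7]
eef_pos: [0.5539, -0.2129, 0.1099]
contact_force: [0.6, 0.2, -7.4]
t 13.7 p [ 0.5539 -0.2129  0.1099] F [ 0.6  0.2 -7.4] M [-0.03 -1.23 -0.02] w 0.721
[ 0.57536797 -0.21376316  0.10073093]
```

```bash
for i in 1 2 3; do python3 -m jog '-0.0005 0 0.0014 0 0 0 0.055; -0.001 0 0.0028 0 0 0 0.055' |grep -E "eef|force"; done;python3 -c "
from h import *
st();print(coup()[0])"
```

```text
eef_pos: [0.5538, -0.2129, 0.107]
contact_force: [-0.4, 0.1, -7.1]
eef_pos: [0.5538, -0.2129, 0.104]
contact_force: [-0.3, 0.7, -7.4]
eef_pos: [0.554, -0.2124, 0.1013]
contact_force: [-0.5, 3.3, -4.0]
t 14.3 p [ 0.554  -0.2124  0.1013] F [-0.5  3.3 -4. ] M [ 0.5  -1.01 -0.14] w 0.727
[ 0.57546194 -0.213193    0.0920871 ]
```

```bash
python3 -m jog '0 0.0005 0 0 0 0 0.055; -0.0003 0.0006 0.0009 0 0 0 0.055'|grep -E "eef|force"; for i in 1 2; do python3 -m jog '-0.0003 0 0.0009 0 0 0 0.055' |grep -E "eef|force"; done;python3 -c "
from h import *
st();print(coup()[0])"
```

```text
eef_pos: [0.554, -0.2121, 0.1005]
contact_force: [-0.8, 2.5, -1.7]
eef_pos: [0.5541, -0.2121, 0.1]
contact_force: [-1.3, 2.9, 3.8]
eef_pos: [0.5542, -0.2122, 0.0995]
contact_force: [-2.7, 3.4, 9.3]
t 14.7 p [ 0.5542 -0.2122  0.0995] F [-2.7  3.4  9.3] M [ 0.81  0.05 -0.23] w 0.722
[ 0.57565305 -0.21298045  0.09032922]
```

```bash
python3 -m jog '0 0.0003 0 0 0 0 0.055'|grep -E "eef|force"; for i in 1 2; do python3 -m jog '-0.0003 0 0.0009 0 0 0 0.055' |grep -E "eef|force"; done;python3 -c "
from h import *
st();p,rc=coup();print(p,rc.as_euler('zyx',degrees=True))"
```

```text
eef_pos: [0.5542, -0.2121, 0.0996]
contact_force: [-0.7, 2.9, 5.4]
eef_pos: [0.5542, -0.2122, 0.0991]
contact_force: [-1.2, 3.7, 9.6]
eef_pos: [0.5543, -0.2124, 0.0984]
contact_force: [-1.7, 3.4, 9.3]
t 15.0 p [ 0.5543 -0.2124  0.0984] F [-1.7  3.4  9.3] M [ 0.78  0.02 -0.16] w 0.722
[ 0.57578605 -0.21320378  0.08918434] [-2.40349792 -0.03858903 -0.11038839]
```

```bash
for i in 1 2 3 4; do python3 -m jog '-0.0003 0.0001 0.0009 0 0 0 0.055' |grep -E "eef|force"; done;python3 -c "
from h import *
st();p,rc=coup();print(p,rc.as_euler('zyx',degrees=True))"
```

```text
eef_pos: [0.5544, -0.2123, 0.0979]
contact_force: [-3.0, 3.9, 16.2]
eef_pos: [0.5545, -0.2123, 0.0976]
contact_force: [-4.2, 3.9, 20.7]
eef_pos: [0.5545, -0.2123, 0.0966]
contact_force: [-2.4, 3.4, 12.3]
eef_pos: [0.5546, -0.2123, 0.0952]
contact_force: [-1.6, 2.3, 5.8]
t 15.4 p [ 0.5546 -0.2123  0.0952] F [-1.6  2.3  5.8] M [ 0.38 -0.16 -0.11] w 0.72
[ 0.57614072 -0.21312765  0.08607773] [-2.40852917 -0.10388964 -0.13876146]
```

```bash
for i in 1 2 3 4; do python3 -m jog '-0.0002 0.0001 0.0009 0 0 0 0.055' |grep -E "eef|force"; done;python3 -c "
from h import *
st();p,rc=coup();print(p,rc.as_euler('zyx',degrees=True))"
```

```text
eef_pos: [0.5547, -0.2122, 0.0942]
contact_force: [-2.1, 2.2, 14.1]
eef_pos: [0.5547, -0.2122, 0.0938]
contact_force: [-2.6, 2.7, 19.4]
eef_pos: [0.5548, -0.2122, 0.0928]
contact_force: [-0.6, 2.7, 16.0]
eef_pos: [0.5548, -0.2123, 0.0924]
contact_force: [-1.8, 3.0, 19.7]
t 15.8 p [ 0.5548 -0.2123  0.0924] F [-1.8  3.  19.7] M [ 0.58  0.71 -0.19] w 0.719
[ 0.5763438  -0.21311218  0.08322695] [-2.40947112 -0.17251008 -0.17386128]
```

```bash
for i in 1 2; do python3 -m jog '-0.0003 0 0.0008 0 0 0 0.055' |grep -E "eef|force"; done;python3 -c "
from h import *
st();p,rc=coup();print(p,rc.as_euler('zyx',degrees=True))
snap('side','s11')
s=cv2.imread('pics/s11.png');cv2.imwrite('pics/s11c.png',cv2.resize(s[220:370,210:360],None,fx=4,fy=4,interpolation=2)[:600])
"
```

```text
eef_pos: [0.5548, -0.2123, 0.0916]
contact_force: [-1.5, 3.2, 12.1]
eef_pos: [0.5547, -0.2123, 0.0903]
contact_force: [-1.0, 4.4, 19.8]
t 16.0 p [ 0.5547 -0.2123  0.0903] F [-1.   4.4 19.8] M [ 1.19  0.82 -0.17] w 0.722
[ 0.57619843 -0.21310679  0.08113453] [-2.40892804 -0.15639369 -0.17736536]
```

View pics/s11c.png

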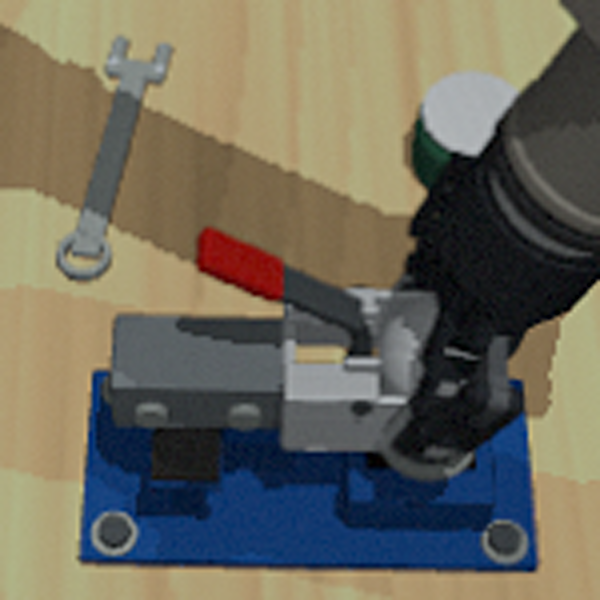

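```bash
for i in 1 2; do python3 -m jog '-0.0002 0 0.0005 0 0 0 0.055' |grep -E "eef|force"; done;python3 -c "
from h import *
st();p,rc=coup();print(p,rc.as_euler('zyx',degrees=True))
"
```

```text
eef_pos: [0.5546, -0.212, 0.0902]
contact_force: [-2.6, 3.2, 21.3]
eef_pos: [0.5547, -0.212, 0.0901]
contact_force: [-2.5, 4.3, 23.0]
t 16.25 p [ 0.5547 -0.212   0.0901] F [-2.5  4.3 23. ] M [ 0.98  1.43 -0.05] w 0.726
[ 0.5761833  -0.2128488   0.08098005] [-2.39047234 -0.12483373 -0.13394001]
```

```bash
for i in 1 2; do python3 -m jog '-0.0002 0 0.0006 0 0 0 0.055' |grep -E "eef|force"; done;python3 -c "
from h import *
st();p,rc=coup();print(p,rc.as_euler('zyx',degrees=True))
"
```

```text
eef_pos: [0.5546, -0.2122, 0.09]
contact_force: [-3.4, 4.1, 26.8]
eef_pos: [0.5547, -0.2121, 0.09]
contact_force: [-4.9, 2.8, 30.4]
t 16.45 p [ 0.5547 -0.2121  0.09  ] F [-4.9  2.8 30.4] M [ 0.62  2.27 -0.04] w 0.724
[ 0.57620979 -0.21299276  0.08086889] [-2.39988794 -0.12191817 -0.13905189]
```

```bash
python3 -m jog '0.0005 0 -0.0013 0 0 0 0.055; 0.001 0 -0.0026 0 0 0 0.055' |grep -E "eef|force"; python3 -m jog '0.0003 0 -0.001 0 0 0 0.055' |grep -E "eef|force"
```

```text
eef_pos: [0.5545, -0.2122, 0.0906]
contact_force: [-0.7, 2.1, 6.1]
eef_pos: [0.5545, -0.2122, 0.0909]
contact_force: [0.3, 1.9, 3.8]
```

```bash
python3 -m jog '0 0 0 0 0 0 0.066; 0 0 0 0 0 0 0.07; 0 0 0 0 0 0 0.0854; 0 0 0 0 0 0 0.0854; 0 0 0 0 0 0 0.0854' 40;  python3 -m jog '0.003 0 -0.01 0 0 0 0.0854; 0.01 0 -0.03 0 0 0 0.0854; 0.02 0 -0.055 0 0 0 0.0854; 0.025 0 -0.08 0 0 0 0.0854; 0.025 0 -0.1 0 0 0 0.0854';python3 -c "
from h import *
st()
for n in ('side','wrist'):snap(n,n+'12')
s=cv2.imread('pics/side12.png');cv2.imwrite('pics/s12c.png',cv2.resize(s[220:370,210:360],None,fx=4,fy=4,interpolation=2)[:600])
"
```

```text
t: 17.25
eef_pos: [0.553, -0.2114, 0.0886]
tool_rot: [-0.174, 0.022, 0.985, 0.003]
contact_force: [0.2, 0.3, 0.3]
gripper_width: 1.001
t: 17.75
eef_pos: [0.5642, -0.212, 0.194]
tool_rot: [-0.173, 0.022, 0.985, 0.003]
contact_force: [0.3, 0.5, -0.2]
gripper_width: 1.001
t 17.75 p [ 0.5642 -0.212   0.194 ] F [ 0.3  0.5 -0.2] M [-0.02 -0.36  0.03] w 1.001
```

View pics/s12c.png

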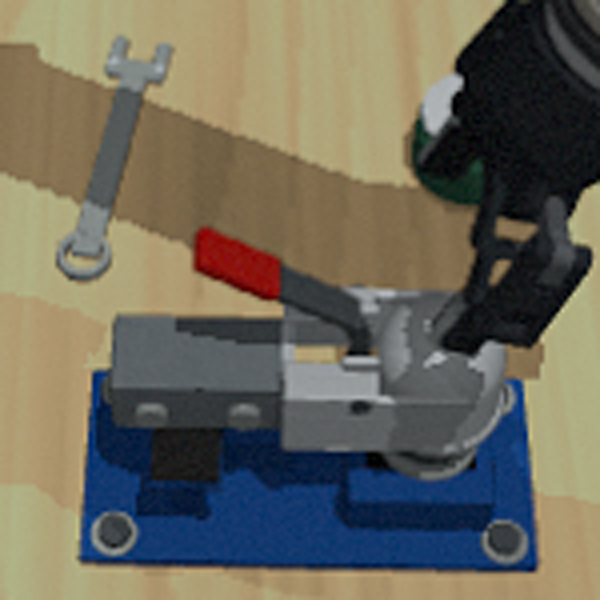

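View pics/wrist12.png

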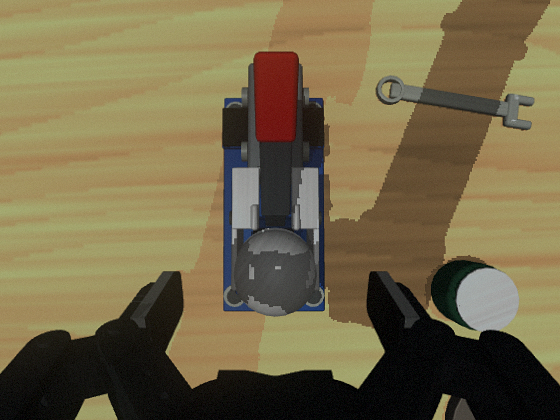

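Run:
```python
from h import *
S=snap('side')
for z in (.081,.084):
  f=lambda q:((proj(S,frame([.5758,-.213,z],-2.4,np.array(q)/1000))-[210,220])*4).round()
  for q in [(-160,-21,0),(-160,-21,40),(-77,-31.5,0),(-160,21,40),(0,0,34)]: print(z,q,f(q))
s=cv2.cvtColor(S['image'][280:350,230:345],cv2.COLOR_RGB2BGR)
cv2.imwrite('pics/s13c.png',cv2.resize(s,None,fx=6.9,fy=6.9,interpolation=2))
```

```text
0.081 (-160, -21, 0) [110. 425.]
0.081 (-160, -21, 40) [107. 384.]
0.081 (-77, -31.5, 0) [278. 448.]
0.081 (-160, 21, 40) [112. 308.]
0.081 (0, 0, 34) [439. 359.]
0.084 (-160, -21, 0) [109. 422.]
0.084 (-160, -21, 40) [106. 380.]
0.084 (-77, -31.5, 0) [278. 445.]
0.084 (-160, 21, 40) [112. 305.]
0.084 (0, 0, 34) [439. 356.]
```

View pics/s13c.png

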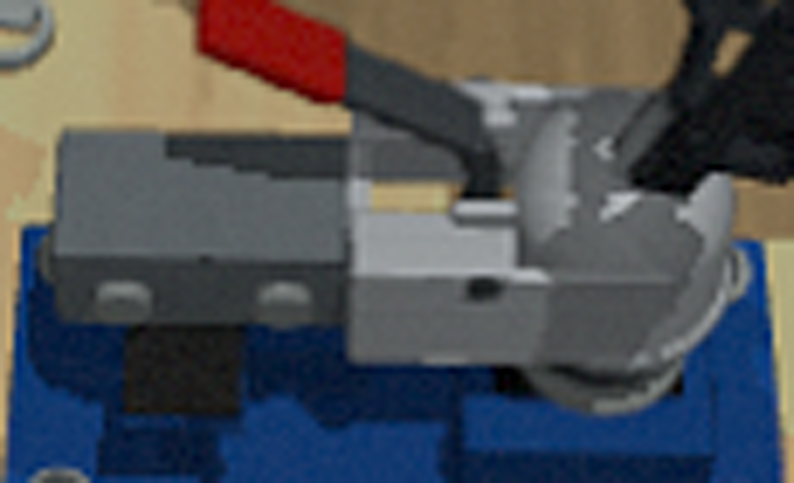

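```bash
python3 - <<'E'
from h import *
o=[.5758,-.213,.081]
print(delta(frame(o,-2.4,[-.106,0,.16]),toolrot(-2.4,0)))
E
python3 -m jog '0.008 0 -0.02 0 -4 0 0.0854; 0.017 0 -0.045 0 -8 0 0.06; 0.017 0 -0.045 0 -8 0 0.04; 0.017 0 -0.045 0 -8 0 0.02; 0.017 0 -0.045 0 -8 0 0' 30
python3 - <<'E'
from h import *
st()
o=[.5758,-.213,.081]
print(delta(frame(o,-2.4,[-.106,0,.16]),toolrot(-2.4,0)))
E
```

```text
(array([ 0.1058, -0.001 , -0.0131]), array([ -0.13, -19.81,  -0.14]))
t: 18.4
eef_pos: [0.5626, -0.2108, 0.2379]
tool_rot: [-0.106, 0.022, 0.994, 0.002]
contact_force: [0.3, -0.1, -0.5]
gripper_width: 0.331
t 18.4 p [ 0.5626 -0.2108  0.2379] F [ 0.3 -0.1 -0.5] M [ 0.04 -0.22 -0.01] w 0.331
(array([ 0.0913, -0.0018,  0.0165]), array([ -0.06, -12.17,  -0.11]))
```

```bash
python3 -m jog '0.02 0 0.003 0 -3 0 0; 0.045 -0.001 0.008 0 -6 0 0; 0.07 -0.0015 0.012 0 -9 0 0; 0.088 -0.0015 0.016 0 -12 0 0; 0.091 -0.0015 0.0165 0 -12.1 0 0';python3 -m jog '0 0 0 0 0 0 0; 0 0 0 0 0 0 0'
python3 - <<'E'
from h import *
st()
o=[.5758,-.213,.081]
print(delta(frame(o,-2.4,[-.106,0,.135]),toolrot(-2.4,0)))
snap('wrist','w14');snap('side','s14')
s=cv2.imread('pics/s14.png');cv2.imwrite('pics/s14c.png',cv2.resize(s[220:370,210:360],None,fx=4,fy=4,interpolation=2)[:600])
E
```

```text
t: 18.9
eef_pos: [0.467, -0.209, 0.2408]
tool_rot: [-0.001, 0.023, 1.0, -0.0]
contact_force: [-0.6, -0.5, -0.2]
gripper_width: 0.0
t: 19.1
eef_pos: [0.4719, -0.2085, 0.2417]
tool_rot: [0.0, 0.021, 1.0, -0.001]
contact_force: [0.6, -0.6, -0.7]
gripper_width: 0.0
t 19.1 p [ 0.4719 -0.2085  0.2417] F [ 0.6 -0.6 -0.7] M [-0.   -0.03 -0.01] w 0.0
(array([ 0.002 , -0.0001,  0.0257]), array([-0.12,  0.04, -0.06]))
```

View pics/s14c.png

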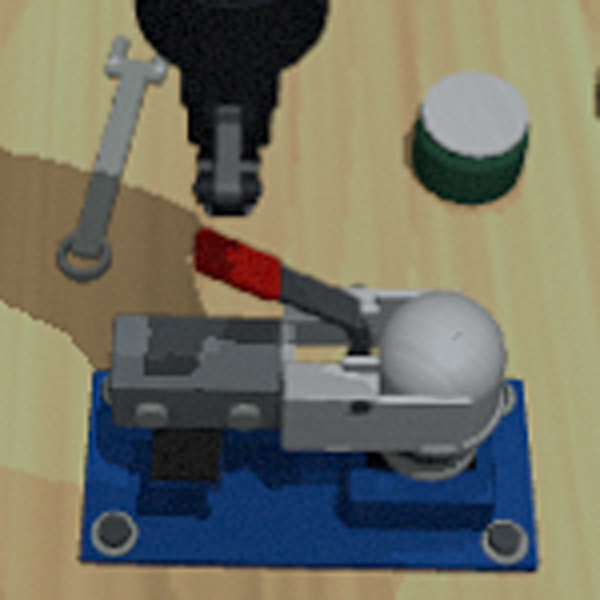

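View pics/w14.png

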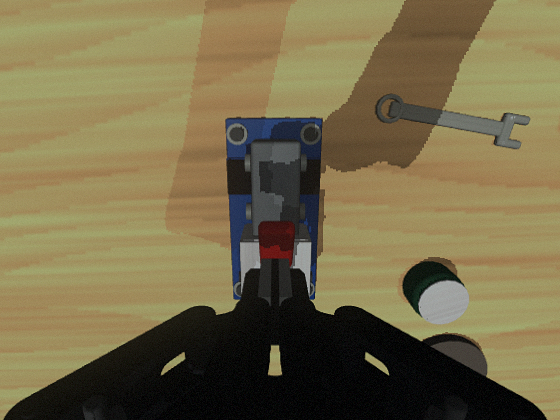

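```bash
python3 -m jog '0.001 0 0.01 0 0 0 0; 0.002 0 0.02 0 0 0 0; 0.002 0 0.026 0 0 0 0; 0.002 0 0.03 0 0 0 0; 0.002 0 0.033 0 0 0 0' |grep -E "eef|force"; python3 -m jog '0 0 0.003 0 0 0 0; 0.001 0 0.006 0 0 0 0; 0.002 0 0.009 0 0 0 0'|grep -E "eef|force"
```

```text
eef_pos: [0.4678, -0.2089, 0.2089]
contact_force: [-8.8, -0.9, 12.2]
eef_pos: [0.4674, -0.2089, 0.2003]
contact_force: [-0.1, -0.6, 2.4]
```

```bash
python3 -m jog '0.001 0 0.004 0 0 0 0; 0.003 0 0.008 0 0 0 0; 0.004 0 0.012 0 0 0 0; 0.005 0 0.016 0 0 0 0'|grep -E "eef|force"
python3 - <<'E'
from h import *
snap('side','s15')
s=cv2.imread('pics/s15.png');cv2.imwrite('pics/s15c.png',cv2.resize(s[220:370,210:360],None,fx=4,fy=4,interpolation=2)[:600])
E
```

```text
eef_pos: [0.4617, -0.2084, 0.1837]
contact_force: [-0.7, -0.1, 2.9]
```

View pics/s15c.png

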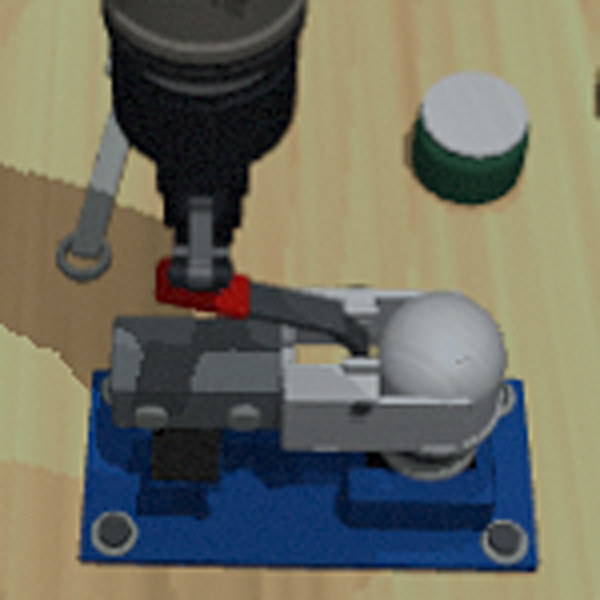

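Lever is swinging down under the fingertips (red grip near (200,285)). Continue to the stop.

```bash
python3 -m jog '0.001 0 0.004 0 0 0 0; 0.003 0 0.009 0 0 0 0; 0.005 0 0.014 0 0 0 0; 0.007 0 0.019 0 0 0 0; 0.008 0 0.023 0 0 0 0'|grep -E "eef|force"; for i in 1 2 3 ; do python3 -m jog '0 0 0.002 0 0 0 0'|grep -E "eef|force"; done
```

```text
eef_pos: [0.4534, -0.2082, 0.1605]
contact_force: [-1.9, 0.1, 3.3]
eef_pos: [0.4534, -0.2082, 0.1585]
contact_force: [-2.5, 0.2, 3.0]
eef_pos: [0.4539, -0.2082, 0.1569]
contact_force: [-1.0, -0.1, 2.5]
eef_pos: [0.4541, -0.2083, 0.155]
contact_force: [-1.4, 0.0, 3.3]
```

```bash
for i in 1 2 3 4 5; do python3 -m jog '0 0 0.0015 0 0 0 0'|grep -E "eef|force"; done
```

```text
eef_pos: [0.4541, -0.2083, 0.1535]
contact_force: [-1.3, 0.8, 2.5]
eef_pos: [0.4541, -0.2083, 0.1521]
contact_force: [-2.4, 0.4, 1.9]
eef_pos: [0.4538, -0.2083, 0.1506]
contact_force: [-2.9, 0.7, 4.9]
eef_pos: [0.4537, -0.2083, 0.1499]
contact_force: [-9.8, 2.9, 26.6]
eef_pos: [0.4538, -0.2084, 0.1496]
contact_force: [-15.1, 5.6, 39.8]
```

```bash
python3 -m jog '0 0 -0.003 0 0 0 0; 0 0 -0.01 0 0 0 0; 0 0 -0.03 0 0 0 0; 0 0 -0.06 0 0 0 0; 0 0 -0.1 0 0 0 0'|grep -E "eef|force"; python3 -m jog '-0.015 0 -0.03 0 0 0 0; -0.04 0 -0.05 0 0 0 0; -0.08 0 -0.05 0 0 0 0; -0.12 0 -0.05 0 0 0 0; -0.16 0 -0.05 0 0 0 0'|grep -E "eef|force"
python3 - <<'E'
from h import *
S=snap('side','s16');T=snap('top','t16');snap('wrist','w16')
s=cv2.imread('pics/s16.png');cv2.imwrite('pics/s16c.png',cv2.resize(s[220:370,210:360],None,fx=4,fy=4,interpolation=2)[:600])
f=lambda q:((proj(S,frame([.5758,-.213,.081],-2.4,np.array(q)/1000))-[210,220])*4).round()
for q in [(-160,-21,0),(-160,-21,40),(-77,-31.5,0),(-160,21,40),(0,0,34),(-128,0,66)]: print(q,f(q))
im=S['image'].astype(int);m=((im[:,:,0]>110)&(im[:,:,1]<70));m[:280]=0;m[320:]=0
ys,xs=np.nonzero(m);print('red',(xs.mean()-210)*4,(ys.mean()-220)*4,len(xs))
E
```

```text
eef_pos: [0.4532, -0.2076, 0.2476]
contact_force: [1.5, -1.1, 0.3]
eef_pos: [0.6155, -0.2148, 0.2982]
contact_force: [0.9, -0.2, -0.6]
(-160, -21, 0) [110. 425.]
(-160, -21, 40) [107. 384.]
(-77, -31.5, 0) [278. 448.]
(-160, 21, 40) [112. 308.]
(0, 0, 34) [439. 359.]
(-128, 0, 66) [175. 318.]
red 171.56807511737088 319.4366197183099 213
```

View pics/s16c.png

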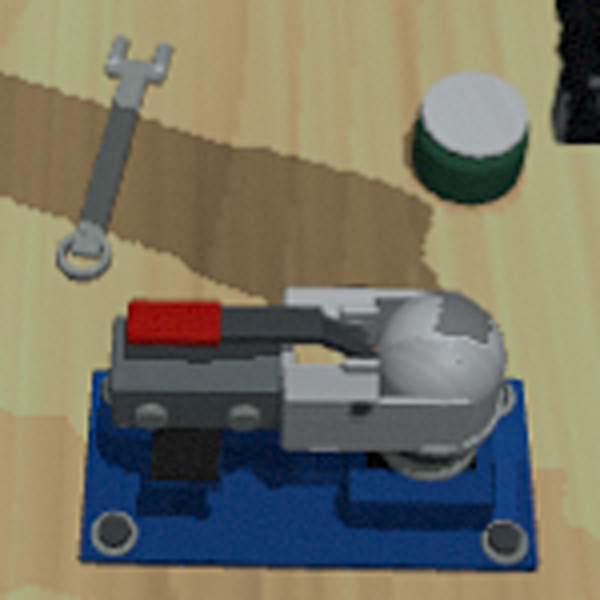

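View pics/t16.png

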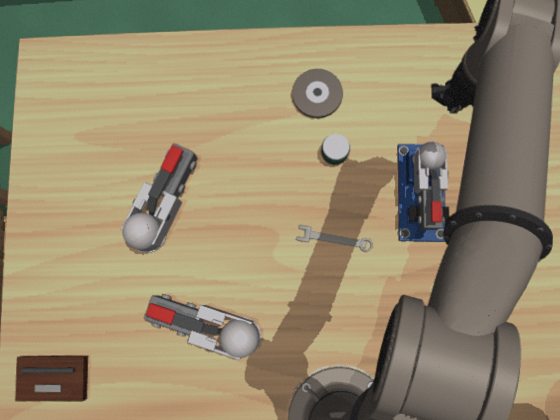

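```bash
python3 -m jog '0 0 0 0 0 0 0; 0 0 0 0 0 0 0' | grep -E "t:|eef|force"; python3 -c "
from station import workorder
print(workorder.hand_in())"
```

```text
t: 23.1
eef_pos: [0.6127, -0.2155, 0.2982]
tool_rot: [0.001, 0.023, 1.0, -0.001]
contact_force: [0.8, 0.5, 0.7]
the job is handed in; nothing more can be done
None
```

The coupler is on the tow ball, locked, and released; the job was handed in at 23.1 s of the 72 s allowed. I used the small coupler, since its measured length and shank width matched the size you gave.

- **Lever up:** I raised the red lever to its stop with the coupler standing on the bench. The side view put it at about 37°, which is the 0.65 rad stop.
- **Fitting on:** I lifted the coupler by the flanks and lowered it over the measured ball position, shifting slightly sideways by feel. I then pushed it through the linings in steps of about 1 mm, up to 38 N at most, until it stopped firmly with the underside at 81 mm, the fully home height.
- **Locking:** I pressed the lever down to its stop with closed fingers and backed the arm clear.

**Last checks:** the side view shows the shank level on the rest, the dome at ball height to within about 1–2 mm, and the lever flat. The top view shows the wheel, tin and wrench where they were. The wrist force read near zero.

**One check ran high:** on the last step against the lever's stop, the vertical force at the fingertips reached about 40 N, and about 43 N in total with the sideways part. I backed off at once, but that is slightly over the "about 40 N" guide, though well under the 120 N wrist limit.

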